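# Fit an empty core and its spindle to the border-tape let-off stand

### The job

Fit the empty cardboard core to the let-off stand: take the spindle from its wooden rest and slide it in from the brake side, through the toothed brake hub and near bearing, through the core waiting in the cradle and out of the far bearing. Turn the spindle until its two dogs drop into the hub's notches, ease it fully home with its blue collar flush against the hub, and let go. Feel your way gently - never force it against the stand - and leave the printing blocks, bowl and spare core where they are.

Things in the scene. Friction and masses are not known exactly. Their poses are not given: they have to be found in the camera images.
- stand: Let-off stand, fixed. Grey base plate 100 x 200 x 12 mm, origin under its centre on the table. The bearing axis runs along the stand's y, 85 mm above the table, over the origin. Two green pillow blocks 18 mm thick, near (brake side) at y -66 to -48 mm, far at +48 to +66 mm; eyes reach 28 mm above the axis. The stand, bearings and hub are harmed by more than 25 N from the spindle.
- near_bore (a point): Centre of the near bearing's bore, 15.5 mm diameter, 18 mm long, at stand y = -57 mm; axes as the stand's.
- hub_face (a point): On the bearing axis, in the plane of the tooth tips of the brass brake hub (stand y = -93 mm at rest); axes as the stand's. Hub 49 mm across, bore 22 mm, in front of the near block. The hub is sprung: it and this point yield up to 6 mm towards +y, 2 N at first and 0.8 N more per mm, then it is solid. It springs back when let free.
- spindle: Spindle, 150 to 250 g. Origin at the centre of the blue collar's front face, own +y along the shaft to the tip, own z up as it lies in the rest. Collar 50 mm diameter, y -8 to 0 mm. Shaft 14 mm diameter. Two steel dogs stand 8 mm out of the collar's front at own +x and -x, 18 to 23 mm off the axis, 6 mm wide; in a notch they have about 6 degrees of play either way.
- rest: Wooden rest, fixed, origin on the table under the spindle's origin (within 3 mm), +y along the shaft. Board 70 x 250 x 10 mm; it holds the spindle level, axis 46 mm up: a notched post under the shaft 115 mm ahead of the collar, 45 mm high, and a saddle 22 mm wide under the handle's last 16 mm.
- core: Empty cardboard core, 85 to 170 g, 58 mm diameter, 84 mm long, black end plugs 10 mm thick with 18 mm bores. Origin at its centre, own y along its axis. It lies loose in the cradle, 5 mm below the bearing axis, so the spindle's cone must lift it; it slides about 6 mm either way between the blocks.
- round_block: Bystander: round carved wooden printing block, 110 mm diameter, 62 mm high; origin under its centre.
- border_block: Bystander: rectangular wooden printing block with a bow handle, 70 x 110 x 66 mm; origin under its centre.
- colour_bowl: Bystander: terracotta bowl, 120 mm diameter, 50 mm high; origin under its centre.
- spare_core: Bystander: second core standing on end, 58 mm diameter, 84 mm high; origin under its centre.
- spindle_tip (a point): Tip of the spindle on its axis, 173 mm ahead of the collar's front face; the last 14 mm are a cone down to 5 mm diameter. Axes as the spindle's.
- hub_notches (a point): On the axis at the floor of the hub's notches, 9 mm behind hub_face (axes as the stand's, they do not show the hub's turn). Six teeth 9 mm wide, 17 to 24 mm from the axis, 60 degrees apart. The hub's angle is not measured: at first teeth face the dogs of an upright spindle, the nearest notch is up to 30 degrees away to one side. Brake drag 0.3 N m holds it.
- cradle (a point): Where the core's centre lies in the cradle of two steel bars: over the stand's origin, 80 mm above the table, 5 mm below the bearing axis; axes as the stand's. Beyond it the far block (same 15.5 mm bore, same height) is clamped by slotted feet, up to 2 mm to either side (stand x) of the true line; this is not measured. The shaft has enough play to run through both, a little askew.
- handle (a point): Middle of the spindle's wooden handle, on the axis 48 mm behind the collar's front face; axes as the spindle's. Handle 80 mm long, flat-sided, 26 mm wide (own x), 32 mm tall (own z). Grip it across its width, near the collar end.

How it is judged:
By the outcome, as a careful person would: the job done as asked, in the order asked, and still so for the second after the job is handed in, with the robot touching nothing.
It also fails if it takes over 72 s, if anything falls off the work surface, if the arm or the gripper's body presses on something with over 40 N, if the wrist force passes 120 N, or if a joint passes its speed limit or range.

### The arm

A 6-joint arm with a two-finger parallel gripper is mounted at the origin on the work surface. World frame = base frame: x ahead of the robot, y to its left, z up, the work surface at z = 0. Lengths are in mm, angles in rad, forces in N, time in s.
With the tool pointing down it reaches from about 300 to 775 mm from the base axis. Payload 14.6 kg.
Tool frame: the origin (TCP) lies on the centre line of the jaws, within the pads' length; the fingertips stand 19 mm ahead of it and the grasp point (between the pads) is the TCP (bot.tip_reach is the distance from the TCP to the fingertips, in mm); z points along the fingers, y is the line along which they close (so a half turn about z gives the same grasp; the last joint's range is limited). The gripper opens to 85 mm and grips with 20 to 120 N. Pads are 22 mm wide; open, the fingers measure 114 mm over their backs; the gripper's body (76 mm by 85 mm) begins 54 mm behind the grasp point. The pads swing forward as they close: fully open they stand 13 mm farther back than shut.
Start: joints at [1.089, 0.3, 1.521, -0, 1.321, -0.067], TCP at [221.65, 503.35, 250.281] pointing down, gripper open.
Joint ranges: [-3.03, 3.03], [-0.79, 2.21], [0.23, 2.52], [-1.04, 4.18], [0, 3.07], [-2.55, 2.55]. Speed limits (rad/s): [2.22, 2.22, 2.57, 3.14, 3.14, 3.14].

### API

Orientations are given as a unit quaternion [w, x, y, z].
In Python, from rig import bot gives the robot as it stands. Calls block until the motion is done:
- bot.move_to(position, orientation): joint-space move of the TCP to a pose.
- bot.servo_line(position, attitude=None, speed=150, until_force=None): straight line of the TCP; attitude=None keeps the orientation; speed is the mean speed in mm/s. With until_force (N) it stops when the force on the tool has changed by that much, and returns True; else False.
- bot.move_joints(angles): joint-space move.
- bot.move_gripper(opening, grip_force=None): finger opening in mm; grip_force is the grip in N (None keeps the last); returns when the fingers have stopped.
- bot.dwell(seconds).
- bot.ik(position, orientation): joint angles nearest the present ones, or None.
- bot.read_state(): the state.
- bot.read_camera(name): name is "side" or "top" or "wrist"; returns a dict with "image" (420x560x3 uint8, blue, green, red), "depth" (420x560 float32, mm along the optical axis (not along the pixel's ray), 0 where there is no reading), "fovy" (degrees; the focal length in pixels is half the picture's height over the tangent of half this angle, whatever the lens; pixels are square), "cx", "cy" (the principal point, pixels), "eye" and "attitude" of the camera in the world; the wrist camera has in their place "mount" (4x4, takes a point from camera to tool coordinates, whose origin is the TCP and whose axes are the flange's). Camera axes: x right, y down, z forward; pixel columns grow to the right and rows downward; lengths in mm; the calibration is good to about 2 mm. A picture is of the moment at which its call begins: read the wrist's pose just before it.
A pose or a line that the arm cannot do raises bot.MotionError and nothing moves.
- bot.finish_job(): hands the job in; it is judged then, once.
The state is a dict: "clock": time; "joint_positions": joint angles; "qvel": joint speeds; "effort": joint torques, N m; "ee_pos": TCP position; "tool_rot": TCP orientation; "ft_force": force on the tool from outside, world axes, zero at the start; "moment": the same for the moment, N m; "grip_width": finger opening in mm; "grip_force": force on a finger pad.
Only numpy, scipy, OpenCV 4.12 (cv2) and the standard library are available. Lean on these libraries where they do the work, as an engineer would, in place of code of your own. Each camera call takes 0.05 s, during which the arm holds its last target. There are 200 camera calls.

## Working session

There is one attempt and no reset: what is moved stays moved. The work goes in short steps, each a Python script; the robot and the scene stay as the last script left them, time stands still between calls to the robot, and variables do not carry over. Pictures are saved under pics/ and viewed, at most 10 in all, crops included, and the job is handed in when it is done.

```bash
ls; mkdir -p pics; cat > h.py <<'E'
import numpy as np, cv2
from rig import bot
from scipy.spatial.transform import Rotation as R
def rot(q): return R.from_quat([q[1],q[2],q[3],q[0]]).as_matrix()
def quat(M):
    q=R.from_matrix(M).as_quat(); return [q[3],q[0],q[1],q[2]]
def cloud(c):
    """world points HxWx3 (fixed cams); depth==0 -> nan"""
    d=c["depth"]; h,w=d.shape; f=h/2/np.tan(np.radians(c["fovy"])/2)
    u,v=np.meshgrid(np.arange(w),np.arange(h))
    p=np.stack([(u-c["cx"])*d/f,(v-c["cy"])*d/f,d],-1).astype(float)
    p[d==0]=np.nan
    return p
def world(c,st=None):
    p=cloud(c)
    if "eye" in c:
        return p@rot(c["attitude"]).T+np.array(c["eye"])
    M=np.array(c["mount"]); p=p@M[:3,:3].T+M[:3,3]
    return p@rot(st["tool_rot"]).T+np.array(st["ee_pos"])
E
python3 - <<'E'
from h import *
s=bot.read_state(); print(s)
for n in ("side","top"):
    c=bot.read_camera(n); cv2.imwrite(f"pics/{n}0.png",c["image"]); np.save(f"{n}0.npy",world(c)); np.save(f"{n}0c.npy",c,allow_pickle=True)
    print(n,c["eye"],c["attitude"],c["fovy"],c["cx"],c["cy"])
E
```

```text
pics
{'clock': 0.0, 'joint_positions': array([ 1.08939879e+00,  3.00493480e-01,  1.52160316e+00, -2.97464778e-05,
        1.32072688e+00, -6.65448810e-02]), 'qvel': array([ 0.00150139, -0.00120172,  0.00036946,  0.00025496,  0.00092336,
        0.00055484]), 'effort': array([-1.32659487e-03, -5.43518972e+01, -3.61767054e+01, -1.50495598e-04,
        4.20849639e-03, -9.30387228e-05]), 'ee_pos': array([221.55658867, 503.15478087, 249.69969288]), 'tool_rot': array([-1.52638174e-04,  2.05938432e-01,  9.78564757e-01, -5.96376862e-04]), 'ft_force': array([ 0.53184698, -1.49233554,  0.76309049]), 'moment': array([0.00316913, 0.0172379 , 0.03634366]), 'grip_force': 0.0, 'grip_width': 85.69022049524294}
side [ 224.193951   -817.47833573  644.72903577] [-0.49001913  0.85051714 -0.16411917  0.09780976] 53.89366237942592 279.2884283857999 212.90577847138206
top [412.29311197  99.06715094 926.13772045] [-0.06287808  0.70856584 -0.69967812  0.06656814] 57.117485373679315 283.0188411302383 214.19931186935662
```

View pics/top0.png

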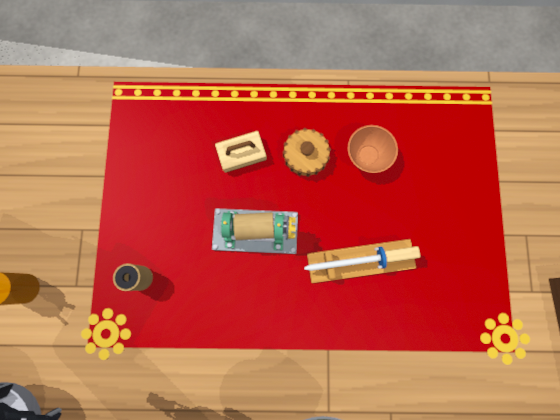

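View pics/side0.png

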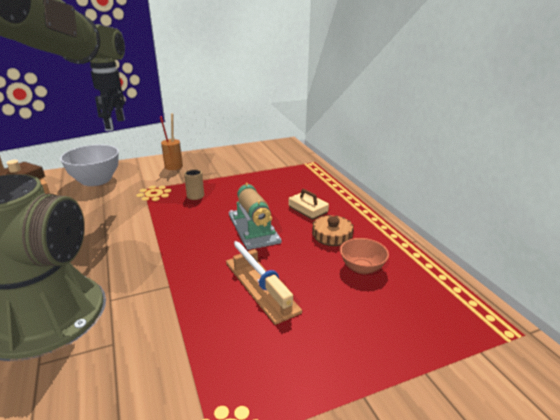

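The top view shows the stand at about (255,230), with its brass hub on the right at (291,228). The spindle lies with its tip at (307,268), blue collar at (382,258) and handle at (405,255). World +y is left and +x is up. The side view agrees, and the bystanders are clear of the route except for reach checks.

```bash
python3 - <<'E'
from h import *
for n in ("top","side"):
    im=cv2.imread(f"pics/{n}0.png"); P=np.load(f"{n}0.npy"); hsv=cv2.cvtColor(im,cv2.COLOR_BGR2HSV)
    H,S,V=[hsv[...,i].astype(int) for i in range(3)]
    ms=dict(blue=(H>98)&(H<125)&(S>130),green=(H>65)&(H<92)&(S>80),white=(S<60)&(V>150),brass=(H>20)&(H<32)&(S>140))
    ok=(P[...,2]>15)&(P[...,2]<140)&(P[...,0]>150)&(P[...,0]<650)&(abs(P[...,1])<350)
    for k,m in ms.items():
        m=m&ok
        q=P[m]
        if len(q): print(n,k,len(q),q.min(0).round(),q.max(0).round(),np.median(q,0).round(1))
    m=(P[...,2]>8)&(P[...,2]<16)&(S<70)&(V>60)&(abs(P[...,1])<350)&(P[...,0]>250)
    if m.sum()>50:
        r=cv2.minAreaRect(P[m][:,:2].astype(np.float32)); print(n,"plate",m.sum(),r)
    m=(P[...,2]>5)&(P[...,2]<14)&(H>5)&(H<20)&(P[...,0]>200)&(P[...,0]<420)&(P[...,1]<60)&(P[...,1]>-300)
    if m.sum()>50: print(n,"restboard",m.sum(),cv2.minAreaRect(P[m][:,:2].astype(np.float32)))
    w=ms["white"]&ok&(P[...,2]>35)&(P[...,2]<60)&(P[...,1]<60)&(P[...,1]>-200); q=P[w]
    if len(q):
        l=cv2.fitLine(q[:,:2].astype(np.float32),cv2.DIST_HUBER,0,.01,.01).ravel(); print(n,"shaft",len(q),l,q[:,2].max())
E
```

```text
top blue 98 [ 456. -133.   31.] [ 501. -122.   75.] [ 477.5 -127.2   63. ]
top green 536 [497.  95.  16.] [586. 229. 117.] [529.5 209.3 105. ]
top white 714 [ 448. -134.   15.] [590. 260. 115.] [471.8  -3.7  52.1]
top brass 104 [516.  71.  70.] [560. 220. 121.] [536.1  78.3 106.8]
top plate 1287 ((528.0675659179688, 63.494140625), (404.8685302734375, 118.75709533691406), 82.0011978149414)
top shaft 468 [ 1.5338105e-01 -9.8816711e-01  4.6518973e+02 -4.1178028e+01] 58.011995044500964
side blue 83 [ 456. -140.   32.] [ 497. -130.   72.] [ 465.7 -135.2   62.8]
side green 406 [496.  89.  16.] [579. 221. 115.] [525.6  96.5  37.1]
side white 291 [ 449. -145.   15.] [584. 254. 113.] [465.6 -31.2  51.7]
side plate 636 ((1116.8721923828125, 199.2338104248047), (1396.3338623046875, 361.365966796875), 11.465872764587402)
side shaft 244 [ 1.4395729e-01 -9.8958391e-01  4.6280200e+02 -4.0946621e+01] 59.36044091910901
```

```bash
cat >> h.py <<'E'
def frame(z,y):
    z=np.array(z,float)/np.linalg.norm(z); y=np.array(y,float); y-=z*(y@z); y/=np.linalg.norm(y)
    return np.column_stack([np.cross(y,z),y,z])
E
python3 - <<'E'
from h import *
c=bot.read_camera("wrist"); print(np.array(c["mount"]).round(3),c["fovy"],c["cx"],c["cy"])
for sg in (1,-1):
    a=np.radians(8.6); Y=sg*np.array([np.cos(a),np.sin(a),0])
    def t(p,z,y):
        j=bot.ik(list(p),quat(frame(z,y))); print(sg,p,z,None if j is None else np.round(j,2))
    t([480,-150,46],[0,0,-1],Y); t([480,-80,230],[0,0,-1],Y)
    t([535,-160,85],[0,0,-1],[sg,0,0]);t([535,30,85],[0,0,-1],[sg,0,0])
    for d in (-32,32):
        d=np.radians(d); t([535,30,85],[np.sin(d),0,-np.cos(d)],[sg,0,0])
    for e in (35,50): 
        e=np.radians(e); t([535,-60,210],[0,np.sin(e),-np.cos(e)],[sg,0,0])
E
```

```text
[[ 0.00000e+00 -9.59000e-01 -2.84000e-01  7.33100e+01]
 [ 1.00000e+00  0.00000e+00  0.00000e+00 -6.40000e-02]
 [-0.00000e+00 -2.84000e-01  9.59000e-01 -1.23862e+02]
 [ 0.00000e+00  0.00000e+00  0.00000e+00  1.00000e+00]] 68.48232077584495 281.33923016100135 207.73445073730835
1 [480, -150, 46] [0, 0, -1] [-0.38  0.47  1.82 -0.    0.85 -0.53]
1 [480, -80, 230] [0, 0, -1] [-0.24  0.18  1.72 -0.    1.24 -0.39]
1 [535, -160, 85] [0, 0, -1] [-0.36  0.51  1.65 -0.    0.99 -0.36]
1 [535, 30, 85] [0, 0, -1] [-0.01  0.47  1.71 -0.    0.96 -0.01]
1 [535, 30, 85] [np.float64(-0.5299192642332049), 0, np.float64(-0.848048096156426)] [-0.01  0.74  1.35 -0.01  1.61 -0.01]
1 [535, 30, 85] [np.float64(0.5299192642332049), 0, np.float64(-0.848048096156426)] [-0.02  0.31  2.05  0.04  0.22 -0.05]
1 [535, -60, 210] [0, np.float64(0.573576436351046), np.float64(-0.8191520442889918)] [-0.4   0.42  1.56  0.56  1.45 -0.55]
1 [535, -60, 210] [0, np.float64(0.766044443118978), np.float64(-0.6427876096865394)] [-0.47  0.5   1.54  0.75  1.59 -0.65]
-1 [480, -150, 46] [0, 0, -1] None
-1 [480, -80, 230] [0, 0, -1] None
-1 [535, -160, 85] [0, 0, -1] None
-1 [535, 30, 85] [0, 0, -1] None
-1 [535, 30, 85] [np.float64(-0.5299192642332049), 0, np.float64(-0.848048096156426)] None
-1 [535, 30, 85] [np.float64(0.5299192642332049), 0, np.float64(-0.848048096156426)] None
-1 [535, -60, 210] [0, np.float64(0.573576436351046), np.float64(-0.8191520442889918)] None
-1 [535, -60, 210] [0, np.float64(0.766044443118978), np.float64(-0.6427876096865394)] [-0.47  0.5   1.54  0.75  1.59  2.49]
```

```bash
python3 - <<'E'
from h import *
def look(n,p,z,y=[1,0,0]):
    bot.move_to(list(p),quat(frame(z,y))); bot.dwell(.15)
    s=bot.read_state(); c=bot.read_camera("wrist"); cv2.imwrite(f"pics/{n}.png",c["image"]); np.save(f"{n}.npy",world(c,s)); np.save(f"{n}_c.npy",dict(s=s,c=c),allow_pickle=True); print(n,s["clock"],s["ee_pos"])
look("stand",[535,155,235],[0,0,-1])
e=np.radians(65); look("hub",[535,-49,140],[0,np.sin(e),-np.cos(e)])
look("spin",[468,-49,190],[0,0,-1])
E
python3 -c "
import cv2,numpy as np
a=[cv2.imread(f'pics/{n}.png') for n in('stand','hub','spin')]
cv2.imwrite('pics/m.png',cv2.resize(np.vstack([np.hstack(a[:2])]),(800,300)));cv2.imwrite('pics/hubcrop.png',cv2.resize(a[1][60:360,130:430],(600,600),interpolation=cv2.INTER_CUBIC))"
```

```text
stand 2.0167 [534.76868151 155.78494129 235.04187263]
hub 3.1917 [535.3579398  -47.35499511 140.85831294]
spin 4.275 [467.89580677 -49.37326352 188.94066917]
```

View pics/m.png

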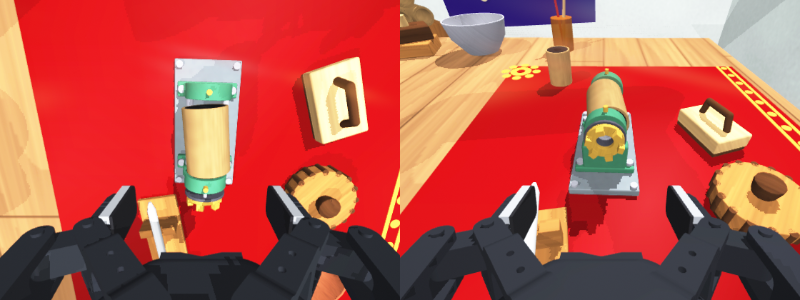

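View pics/hubcrop.png

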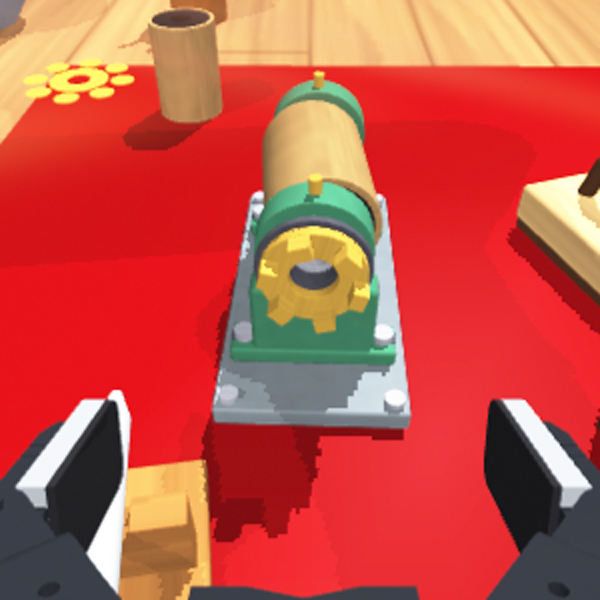

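View pics/spin.png

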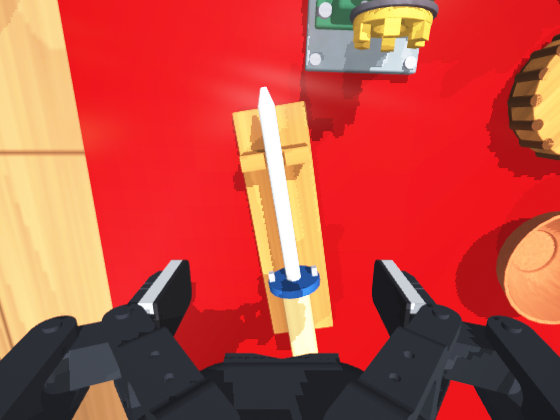

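The views show the whole stand with the core in the cradle, the hub face with its six yellow teeth and bore at crop (314,272), and the spindle from its tip at (265,90) to the collar at (294,283). Next I'll fit the poses.

```bash
cat > fit.py <<'E'
from h import *
def load(n):
    im=cv2.imread(f"pics/{n}.png"); hsv=cv2.cvtColor(im,cv2.COLOR_BGR2HSV).astype(int); return np.load(f"{n}.npy"),hsv[...,0],hsv[...,1],hsv[...,2]
def rect(n,m,P):
    lab=cv2.morphologyEx(m.astype(np.uint8),cv2.MORPH_CLOSE,np.ones((3,3)))
    k,l,st,_=cv2.connectedComponentsWithStats(lab); i=1+np.argmax(st[1:,4]); q=P[(l==i)&m]
    r=cv2.minAreaRect(q[:,:2].astype(np.float32)); print(n,len(q),np.round(r[0],1),np.round(r[1],1),round(r[2],2),"z",np.median(q[:,2]).round(1))
for n in ("stand","hub"):
    P,H,S,V=load(n)
    near=(abs(P[...,0]-535)<90)&(abs(P[...,1]-155)<130)
    rect(n+" plate",near&(P[...,2]>6)&(P[...,2]<40)&((S<90)|((H>80)&(S<110)))&(V>70),P)
    g=near&(H>65)&(H<92)&(S>80)
    for lo,hi in ((70,150),(150,260)):
        q=P[g&(P[...,1]>lo)&(P[...,1]<hi)&(P[...,2]>90)]
        if len(q)>20: print(n,"green eye",len(q),"x",np.percentile(q[:,0],[1,50,99]).round(1),"y",np.percentile(q[:,1],[1,99]).round(1),"zmax",np.percentile(q[:,2],98).round(1))
    q=P[near&(H>12)&(H<22)&(P[...,1]>110)&(P[...,1]<200)&(P[...,2]>70)]
    if n=="stand":
        # core: ridge line via circle-ish fit: fit axis by least squares on cylinder r=29
        from scipy.optimize import least_squares
        f=lambda v:np.hypot((q[:,0]-v[0]-v[1]*(q[:,1]-155))/np.hypot(1,v[1]),q[:,2]-v[2]-v[3]*(q[:,1]-155))-29
        r=least_squares(f,[535,0,80,0],loss="soft_l1"); print("core axis",r.x.round(3),len(q))
    b=P[near&(H>20)&(H<34)&(S>120)&(P[...,1]<90)]; print(n,"brass",len(b),np.percentile(b,2,axis=0).round(1),np.percentile(b,98,axis=0).round(1))
P,H,S,V=load("spin")
nr=(abs(P[...,0]-470)<60)&(P[...,1]>-240)&(P[...,1]<70)
w=nr&(S<60)&(V>120)&(P[...,2]>44)&(P[...,2]<58)&(P[...,1]>-118); q=P[w]
from scipy.optimize import least_squares
f=lambda v:np.hypot((q[:,0]-v[0]-v[1]*(q[:,1]+50))/np.hypot(1,v[1]),q[:,2]-v[2]-v[3]*(q[:,1]+50))-7
q=q[q[:,1]<25]; r=least_squares(f,[465,-.15,46,0],loss="soft_l1"); print("shaft x@y-50,slope,z,slope",r.x.round(3),len(q))
w=nr&(S<60)&(V>120)&(P[...,2]>30)&(P[...,2]<58); a=P[w]; print("tip",a[np.argmax(a[:,1])],"ymax")
b=P[nr&(H>98)&(H<125)&(S>130)&(P[...,2]>30)]; print("collar",b.min(0).round(1),b.max(0).round(1))
t=b[b[:,2]>66]; print("collar top",np.percentile(t[:,1],[3,97]).round(1),np.median(t[:,0]))
rect("rest",nr&(H>5)&(H<25)&(P[...,2]>4)&(P[...,2]<16),P)
h=P[nr&(P[...,1]<-135)&(P[...,2]>55)&(H>10)&(H<30)]; print("handle",len(h),np.percentile(h,[2,98],axis=0).round(1))
E
python3 fit.py
```

```text
stand plate 5933 [541.  162.9] [199.5 100.3] 88.14 z 12.3
stand green eye 1112 x [512.9 537.1 565. ] y [ 88.8 115.6] zmax 113.5
stand green eye 1439 x [515.9 541.1 568.4] y [210.7 228.7] zmax 113.8
core axis [ 5.41293e+02 -6.50000e-02  8.36220e+01  3.00000e-03] 2436
stand brass 448 [448.4  25.5   9.1] [558.1  83.1 110. ]
hub plate 4082 [540.8 161.6] [200.7  99.7] 88.16 z 12.5
hub green eye 911 x [512.7 540.4 565.1] y [ 95. 113.] zmax 113.4
hub green eye 172 x [530.7 554.9 567.1] y [208.8 224.2] zmax 113.5
hub brass 1051 [458.5  26.8  10. ] [560.7  83.  109.9]
shaft x@y-50,slope,z,slope [ 4.66565e+02 -1.56000e-01  4.61610e+01  0.00000e+00] 2525
tip [454.20226929  46.20523744  47.06824202] ymax
collar [ 454.7 -134.9   30.2] [ 501.2 -120.5   72.4]
collar top [-132.1 -123.1] 478.6775608959423
rest 5037 [493.1 -87.5] [ 28.5 249.5] 8.75 z 10.1
handle 1286 [[ 469.9 -199.3   58.8]
 [ 499.3 -138.5   63.2]]
```

```bash
cat >> h.py <<'E'
yaw=np.radians(-1.85); SY=np.array([-np.sin(yaw),np.cos(yaw),0]); SX=np.array([np.cos(yaw),np.sin(yaw),0]); SO=np.array([540.9,162.2,0.])
def S2W(x,y,z=85): return SO+SX*x+SY*y+np.array([0,0,z])
E
python3 - <<'E'
from h import *
im=cv2.imread("pics/hub.png"); hsv=cv2.cvtColor(im,cv2.COLOR_BGR2HSV).astype(int); P=np.load("hub.npy")
m=(hsv[...,0]>18)&(hsv[...,0]<36)&(hsv[...,1]>110)
q=P[m]-SO; x,y,z=q@SX,q@SY,q[:,2]-85
k=(np.hypot(x,z)<28)&(y<-70)&(y>-105); x,y,z=x[k],y[k],z[k]
print(len(x),"y pct",np.percentile(y,[1,10,25,50,75,90]).round(1))
r=np.hypot(x,z); a=np.degrees(np.arctan2(z,x))
t=(r>16)&(y<np.percentile(y,5)+4.5)
print("tip y",np.median(y[t]),"centre",x[t].min(),x[t].max(),z[t].min(),z[t].max())
h,_=np.histogram(a[t],np.arange(-180,181,10)); g,_=np.histogram(a[(r>16)&~t],np.arange(-180,181,10))
for i in range(36): print(-175+10*i,h[i],g[i],end=" | ")
w=np.exp(6j*np.radians(a)); print("\nphase tips",np.degrees(np.angle(w[t].mean()))/6, abs(w[t].mean()),"floor",np.degrees(np.angle(w[(r>16)&~t].mean()))/6)
np.savetxt("hubpts.txt",np.c_[x,y,z])
E
```

```text
1959 y pct [-93.4 -92.6 -90.8 -84.  -83.2 -82. ]
tip y -92.24945288219736 centre -24.164083233933052 24.02156860260962 -22.429464310114582 25.07796678402515
-175 0 4 | -165 0 9 | -155 4 27 | -145 43 27 | -135 32 12 | -125 22 10 | -115 1 15 | -105 0 22 | -95 0 24 | -85 26 12 | -75 28 10 | -65 34 22 | -55 1 24 | -45 0 19 | -35 0 10 | -25 15 8 | -15 32 8 | -5 43 33 | 5 7 37 | 15 0 20 | 25 0 14 | 35 22 16 | 45 41 24 | 55 48 53 | 65 0 52 | 75 0 55 | 85 0 57 | 95 39 44 | 105 46 37 | 115 30 31 | 125 0 38 | 135 0 46 | 145 10 46 | 155 42 40 | 165 28 4 | 175 18 2 | 
phase tips -14.898002491701737 0.63479391246216 floor 14.863760361514876
```

Tooth centres are near −15° mod 60, so the dogs need about a +15° turn with the +x dog going up. Now the grasp.

```bash
cat >> h.py <<'E'
G=30.0  # grip distance behind collar front
def att(turn=0): # held-spindle attitude aligned with the stand; turn: deg, +x dog up
    t=np.radians(turn); M=frame([0,0,-1],SX)
    return quat(R.from_rotvec(-SY*t).as_matrix()@M)
def f(): 
    s=bot.read_state(); F=s["ft_force"]; return np.array([F@SX,F@SY,F[2]])
E
python3 - <<'E'
from h import *
a=np.radians(8.87); d=np.array([-np.sin(a),np.cos(a),0]); X=np.array([np.cos(a),np.sin(a),0])
o=np.array([478.2,-124.4,46.2]); p=o-G*d; q=quat(frame([0,0,-1],X))
bot.move_to(list(p+[0,0,70]),q); bot.servo_line(list(p),speed=80); bot.dwell(.2)
print(bot.read_state()["ee_pos"],p,f())
bot.move_gripper(20,50); bot.dwell(.2); s=bot.read_state(); print(s["grip_width"],s["grip_force"],f(),s["moment"])
bot.servo_line(list(p+[0,0,50]),speed=60); bot.dwell(.3); s=bot.read_state(); print(f(),s["moment"],s["grip_width"])
t=S2W(0,-93-25-173-G); print(t)
bot.servo_line(list(t),attitude=att(),speed=80); bot.dwell(.3); s=bot.read_state(); print(s["clock"],s["ee_pos"],f(),s["moment"])
for n in ("top","side"):
    c=bot.read_camera(n); cv2.imwrite(f"pics/{n}1.png",c["image"]); np.save(f"{n}1.npy",world(c))
a=cv2.imread("pics/top1.png")[190:310,190:430]; b=cv2.imread("pics/side1.png")[160:340,180:340]
cv2.imwrite("pics/m1.png",np.hstack([cv2.resize(a,(500,250)),cv2.resize(b,(222,250))]))
E
```

```text
[ 482.9877076  -154.10848824   46.5733132 ] [ 482.82579212 -154.0412221    46.2       ] [ 0.89326549 -0.15400981  0.38980343]
25.26097763490526 49.576537013053894 [-1.28988985  1.6234868   4.67677997] [ 0.03191561  0.16120738 -0.04525739]
[ 0.05654261  0.84473111 -1.60595321] [-0.13082331 -0.02853902 -0.02218645] 25.491080980608213
[ 530.53716309 -158.63268476   85.        ]
9.2583 [ 530.43850356 -158.65719634   85.18087882] [-0.21911895  0.12065988 -2.51749158] [-0.10812633  0.04014822 -0.02122934]
```

View pics/m1.png

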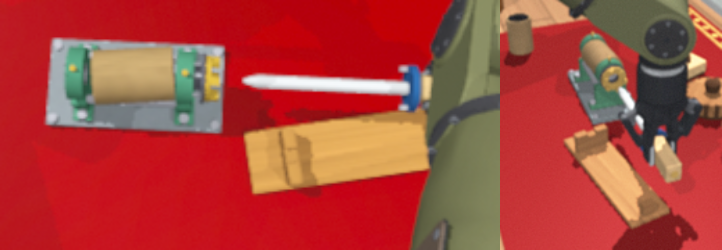

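The spindle is held and points at the hub, with its tip at crop (243,80) and the hub at (213,78). I'll measure how well they line up in the same top view.

```bash
python3 - <<'E'
from h import *
from scipy.optimize import least_squares
for n in ("top","side"):
    P=np.load(f"{n}1.npy"); im=cv2.imread(f"pics/{n}1.png"); hsv=cv2.cvtColor(im,cv2.COLOR_BGR2HSV).astype(int); H,S,V=[hsv[...,i] for i in range(3)]
    q=(P-SO)@np.column_stack([SX,SY,[0,0,1]])
    x,y,z=q[...,0],q[...,1],q[...,2]
    w=(S<70)&(V>110)&(abs(x)<20)&(y>-285)&(y<-110)&(z>70)&(z<105); p=q[w]; print(n,"tip ymax",p[:,1].max())
    p=p[p[:,1]<-135]
    fn=lambda v:np.hypot(p[:,0]-v[0]-v[1]*(p[:,1]+118),p[:,2]-v[2]-v[3]*(p[:,1]+118))-7
    r=least_squares(fn,[0,0,85,0],loss="soft_l1"); print("shaft at tip x,slope,z,slope",r.x.round(4),len(p))
    g=(H>65)&(H<92)&(S>80)&(abs(x)<40)&(z>100)
    for lo,hi in ((-75,-40),(40,75)):
        m=g&(y>lo)&(y<hi); e=q[m]
        if len(e)<15: continue
        fe=lambda v:np.hypot(e[:,0]-v[0],e[:,2]-v[1])-28
        rr=least_squares(fe,[0,85],loss="soft_l1"); print("eye",lo,len(e),rr.x.round(2),np.median(e[:,0]),np.percentile(e[:,2],97))
    if n=="top":
        e=q[(abs(x)<70)&(abs(y)<125)&(z>7)&(z<18)&(S<110)&(V>70)&~((H>65)&(H<92)&(S>110))]; r=cv2.minAreaRect(e[:,:2].astype(np.float32)); print("plate",r)
E
```

```text
top tip ymax -119.69529990367643
shaft at tip x,slope,z,slope [-5.06400e-01  0.00000e+00  8.53575e+01 -3.90000e-03] 410
eye -75 161 [-7.000e-02  8.579e+01] -3.5073051945381657 115.47862722257075
eye 40 165 [-0.49 85.69] -4.358229049626141 114.40521038528739
plate ((0.09664535522460938, -0.7759170532226562), (100.4882583618164, 199.69488525390625), 0.04813363403081894)
side tip ymax -127.4884188434581
shaft at tip x,slope,z,slope [ 8.34100e-01  2.40000e-03  8.51213e+01 -1.90000e-03] 115
eye -75 53 [ 1.27 84.71] -8.560512948014821 114.2802338790496
eye 40 24 [-0.11 84.86] -10.517563406951565 113.42701123425653
```

```bash
cat >> h.py <<'E'
def go(tip,dx=0,dz=0,turn=0,speed=40,force=5,yw=0):
    """line to spindle tip at stand y=tip; returns stop flag and prints"""
    p=S2W(dx,tip-173-G,85+dz); A=att(turn)
    if yw: A=quat(R.from_rotvec([0,0,np.radians(yw)]).as_matrix()@rot(A))
    h=bot.servo_line(list(p),attitude=A,speed=speed,until_force=force)
    s=bot.read_state(); e=(np.array(s["ee_pos"])-SO); M=np.column_stack([SX,SY,[0,0,1]])
    print(f"tip->{tip} hit={h} t={s['clock']:.2f} tip y={e@SY+173+G:.1f} x={e@SX:.2f} z={e[2]-85:.2f} F={f().round(1)} M={(np.array(s['moment'])@M).round(2)}",flush=True)
    return h
E
python3 - <<'E'
from h import *
print(f())
for tip,sp in ((-70,60),(-44,25),(-30,25)):
    if go(tip,.4,-.2,speed=sp): break
E
```

```text
[-0.3282399  -0.1888267  -2.43383673]
tip->-70 hit=False t=10.31 tip y=-70.2 x=0.41 z=-0.19 F=[-0.6  0.4 -1.7] M=[-0.03  0.03  0.01]
tip->-44 hit=False t=11.50 tip y=-44.1 x=0.40 z=-0.22 F=[ 0.5  0.4 -1.4] M=[-0.04 -0.02  0.04]
tip->-30 hit=False t=12.21 tip y=-29.9 x=0.38 z=-0.23 F=[-0.5  0.5 -1.6] M=[-0.01  0.03  0.06]
```

```bash
python3 - <<'E'
from h import *
for tip,sp in ((-10,25),(20,25),(44,25),(52,15),(60,15),(67,15)):
    if go(tip,.4,-.2,speed=sp): break
E
```

```text
tip->-10 hit=False t=13.16 tip y=-10.0 x=0.39 z=-0.20 F=[-0.   1.5 -1.8] M=[0.02 0.02 0.01]
tip->20 hit=False t=14.51 tip y=20.0 x=0.41 z=-0.22 F=[ 0.4  0.8 -1.9] M=[ 0.02 -0.02  0.04]
tip->44 hit=False t=15.62 tip y=44.0 x=0.41 z=-0.19 F=[ 0.8  1.3 -2.4] M=[ 0.02 -0.08 -0.05]
tip->52 hit=False t=16.30 tip y=52.1 x=0.45 z=-0.19 F=[ 2.1 -0.4 -1.3] M=[-0.3  -0.25 -0.14]
tip->60 hit=False t=16.98 tip y=60.3 x=0.33 z=-0.24 F=[ 1.2  0.7 -2.4] M=[ 0.04 -0.15 -0.06]
tip->67 hit=False t=17.60 tip y=67.2 x=0.38 z=-0.19 F=[ 0.1  1.6 -1.1] M=[ 0.05 -0.06 -0.03]
```

```bash
python3 - <<'E'
from h import *
go(67,.4,-.2,turn=15,speed=10,force=8)
if not go(74,.4,-.2,turn=15,speed=8,force=2.5):
    go(78,.4,-.2,turn=15,speed=8,force=2.5)
E
```

```text
tip->67 hit=False t=18.02 tip y=67.0 x=0.15 z=0.03 F=[-0.7  1.1 -2.9] M=[-0.22  0.26  0.01]
tip->74 hit=False t=19.05 tip y=74.1 x=0.37 z=-0.23 F=[ 0.2  0.6 -2.4] M=[-0.06  0.29  0.06]
tip->78 hit=False t=19.70 tip y=78.1 x=0.39 z=-0.21 F=[-0.6  0.9 -1.7] M=[-0.08  0.24  0.03]
```

```bash
python3 - <<'E'
from h import *
go(86,.4,-.2,turn=15,speed=6,force=2.5); bot.dwell(.2); print(f(),bot.read_state()["clock"])
E
```

```text
tip->86 hit=True t=20.38 tip y=81.0 x=0.29 z=-0.44 F=[ 1.7 -0.1  1.4] M=[ 0.13 -0.17 -0.06]
[2.66949358 1.11522774 3.79894254] 20.575
```

```bash
python3 - <<'E'
from h import *
c=bot.read_camera("wrist"); b=bot.read_camera("side"); print(f())
cv2.imwrite("pics/w2.png",np.hstack([cv2.resize(c["image"],(500,375)),cv2.resize(b["image"][140:290,200:320],(300,375),interpolation=cv2.INTER_CUBIC)]))
E
```

```text
[3.2515942  2.46140845 5.14610709]
```

View pics/w2.png

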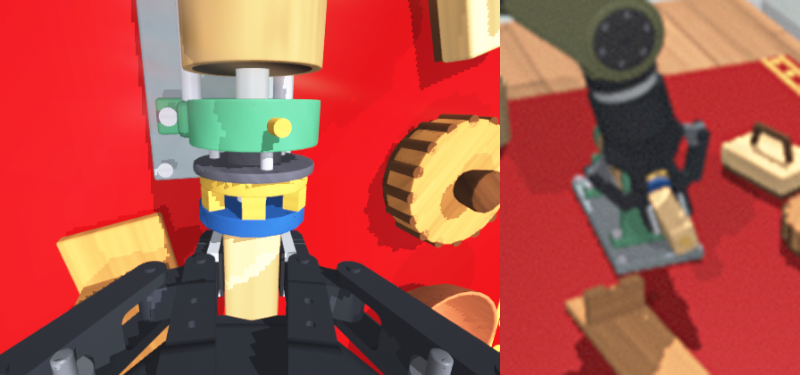

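```bash
python3 - <<'E'
from h import *
for _ in range(3):
    bot.dwell(.15); s=bot.read_state(); print(f().round(1),(s["ee_pos"]-SO)@np.column_stack([SX,SY,[0,0,1]]),s["moment"].round(2))
go(80.5,.4,-.2,turn=15,speed=6,force=6); bot.dwell(.3); print(f().round(1), bot.read_state()["moment"].round(2))
go(80.5,.4,-.2,turn=17,speed=6,force=6); bot.dwell(.3); print(f().round(1), bot.read_state()["moment"].round(2))
E
```

```text
[3.5 1.4 5. ] [   0.20513384 -122.10087037   84.3551286 ] [ 0.68 -0.67 -0.07]
[4.2 2.8 5. ] [   0.20638678 -122.11503732   84.36063984] [ 0.66 -0.69 -0.17]
[4.3 1.8 4.9] [   0.19503142 -122.09477748   84.36345328] [ 0.69 -0.68 -0.09]
tip->80.5 hit=False t=21.47 tip y=80.5 x=0.23 z=-0.42 F=[2.9 2.8 0.9] M=[ 0.42 -0.29 -0.13]
[1.6 2.8 0. ] [ 0.3  -0.21 -0.01]
tip->80.5 hit=False t=22.02 tip y=80.3 x=0.19 z=-0.28 F=[ 2.6 -0.5 -1.3] M=[-0.04 -0.12 -0.09]
[-0.  -1.1  0.6] [-0.18  0.16 -0.03]
```

```bash
python3 - <<'E'
from h import *
go(80.5,.4,-.2,turn=18,speed=6,force=6); bot.dwell(.3); print(f().round(1), bot.read_state()["moment"].round(2))
M=np.column_stack([SX,SY,[0,0,1]])
for t in (81,81.5,82,82.5,83,83.5,84):
    go(t,.4,-.2,turn=18,speed=6,force=6); bot.dwell(.15); F=np.mean([f() for _ in range(1)],0); print(F.round(1))
    if F[1]<-2.2: break
E
```

```text
tip->80.5 hit=False t=22.57 tip y=80.5 x=0.25 z=-0.29 F=[-0.1 -0.9 -1.9] M=[-0.16  0.12 -0.11]
[ 1.  -1.5 -1.3] [-0.18  0.2  -0.04]
tip->81 hit=False t=23.12 tip y=81.0 x=0.32 z=-0.27 F=[-0.3 -1.5 -1.2] M=[-0.42  0.24 -0.05]
[-0.2 -2.9 -1.5]
```

```bash
python3 - <<'E'
from h import *
go(81.5,.4,-.2,turn=18,speed=6,force=6); bot.dwell(.3); print([f().round(1) for _ in range(2)])
go(81.2,.4,-.2,turn=18,speed=6,force=6); bot.dwell(.3); print(f().round(1))
bot.move_gripper(60); bot.dwell(.3); s=bot.read_state(); print(s["grip_width"],f())
p=np.array(s["ee_pos"]); z=rot(s["tool_rot"])[:,2]
bot.servo_line(list(p-z*90),speed=80,until_force=8); s=bot.read_state(); print(s["ee_pos"],s["clock"],f())
e=np.radians(45); bot.move_to([535,-30,230],quat(frame([0,np.sin(e),-np.cos(e)],[1,0,0]))); bot.dwell(.2)
s=bot.read_state(); c=bot.read_camera("wrist"); cv2.imwrite("pics/end.png",c["image"]); np.save("end.npy",world(c,s)); t=bot.read_camera("top"); cv2.imwrite("pics/endtop.png",t["image"]); np.save("endtop.npy",world(t))
i=c["image"][40:260,170:390]
cv2.imwrite("pics/endm.png",np.hstack([cv2.resize(i,(400,400),interpolation=cv2.INTER_CUBIC),cv2.resize(t["image"][120:320,180:380],(400,400),interpolation=cv2.INTER_CUBIC)]))
E
```

```text
tip->81.5 hit=False t=23.52 tip y=81.4 x=0.32 z=-0.25 F=[-0.5 -4.  -2.3] M=[-0.63  0.37 -0.11]
[array([ 0.1, -4.6, -2.2]), array([ 0.1, -4.6, -2.2])]
tip->81.2 hit=False t=24.07 tip y=81.3 x=0.35 z=-0.25 F=[-1.  -2.3 -2.3] M=[-0.43  0.43 -0.04]
[-1.4 -1.6 -2.3]
60.133738875066385 [-0.10153796  0.46030654  0.33139882]
[509.46006331  41.35690178 169.85943649] 26.3667 [-0.72371091  0.12549705  0.85944134]
```

View pics/endm.png

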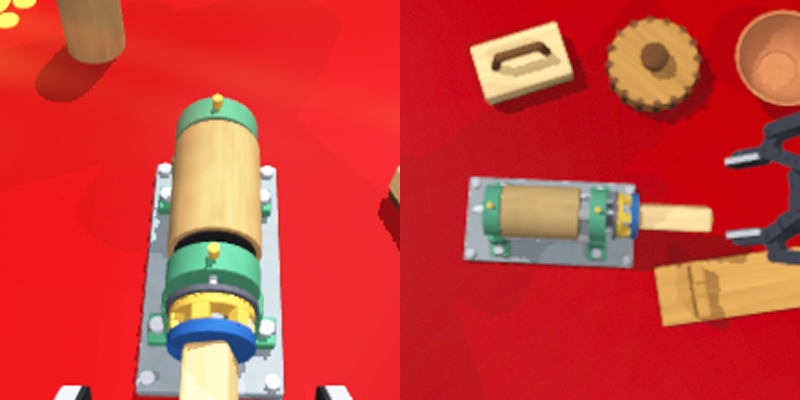

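The spindle is seated: the tip shows out of the far block at (475,210) on the right half, and the blue collar is at the hub teeth at (210,340) on the left. The bystanders haven't moved. I'll put a number on flushness.

```bash
python3 - <<'E'
from h import *
M=np.column_stack([SX,SY,[0,0,1]])
for n in ("end","endtop"):
    im=cv2.imread(f"pics/{n}.png"); hsv=cv2.cvtColor(im,cv2.COLOR_BGR2HSV).astype(int); H,S=hsv[...,0],hsv[...,1]; q=(np.load(n+".npy")-SO)@M
    x,y,z=q[...,0],q[...,1],q[...,2]; k=(abs(x)<30)&(y<-60)&(y>-125)&(z>70)
    b=q[k&(H>98)&(H<125)&(S>130)]; g=q[k&(H>18)&(H<36)&(S>110)&(z>100)&(y>-100)]
    print(n,"blue",len(b),np.percentile(b[b[:,2]>104][:,1],[2,50,98]).round(1),"brass y",np.percentile(g[:,1],[1,10,50,90,98]).round(1))
    t=q[(abs(x)<15)&(y>66)&(y<100)&(z>75)&(z<98)&(S<70)]; print("tip",t[:,1].max() if len(t) else None)
    if n=="end":
        h=q[(abs(x)<25)&(y<-115)&(y>-180)&(z>90)&(H>10)&(H<30)]; h=h[h[:,2]>95]
        A=np.c_[h[:,0],h[:,1],np.ones(len(h))]; c=np.linalg.lstsq(A,h[:,2],rcond=None)[0]; print("handle top tilt deg",np.degrees(np.arctan(c[0])),len(h))
# feel: nudge check of hub gap via row profile on wrist image
c=np.load("end.npy")
E
```

```text
end blue 679 [-101.1  -98.3  -93.7] brass y [-92.5 -90.  -83.4 -79.3 -77.9]
tip None
handle top tilt deg 9.288572645997583 2065
endtop blue 57 [-99.4 -96.8 -94.4] brass y [-90.7 -89.1 -82.4 -79.1 -78. ]
tip 78.44396542504909
```

The gap between collar and teeth looks like at most about 0.5–1 mm, so I'll nudge the handle's end gently with the closed fingers to make it flush.

```bash
python3 - <<'E'
from h import *
bot.move_gripper(0,20)
bot.move_to(list(S2W(0,-240,200)),att()); bot.servo_line(list(S2W(0,-240,85)),speed=100); bot.dwell(.3); print(f())
h=bot.servo_line(list(S2W(0,-182,85)),speed=15,until_force=2.0); s=bot.read_state(); y0=(s["ee_pos"]-SO)@SY; print(h,y0,f(),s["clock"])
if h:
    for k in range(6):
        bot.dwell(.2); F=np.mean([(bot.dwell(.05),f())[1] for _ in range(3)],0); y=(bot.read_state()["ee_pos"]-SO)@SY; print(round(y,2),F.round(2))
        if F[1]<-2.8: break
        bot.servo_line(list(S2W(0,y+.4,85)),speed=4,until_force=4)
E
```

```text
[ 0.17363289 -0.2233691   0.32342352]
True -191.77549291576335 [-0.82909861 -0.80440359  0.21440077] 33.15
-191.88 [ 0.46 -0.37 -0.37]
-191.55 [-0.71 -4.07 -2.11]
```

```bash
python3 - <<'E'
from h import *
y=(bot.read_state()["ee_pos"]-SO)@SY
bot.servo_line(list(S2W(0,y-1.5,85)),speed=2); print(f(),bot.read_state()["clock"])
bot.servo_line(list(S2W(0,-240,85)),speed=60); bot.servo_line(list(S2W(0,-240,200)),speed=100)
e=np.radians(45); bot.move_to([535,-30,230],quat(frame([0,np.sin(e),-np.cos(e)],[1,0,0]))); bot.dwell(.2)
s=bot.read_state(); c=bot.read_camera("wrist"); im=c["image"]; print(s["clock"])
M=np.column_stack([SX,SY,[0,0,1]]); hsv=cv2.cvtColor(im,cv2.COLOR_BGR2HSV).astype(int); H,S=hsv[...,0],hsv[...,1]; q=(world(c,s)-SO)@M
x,y,z=q[...,0],q[...,1],q[...,2]; k=(abs(x)<30)&(y<-60)&(y>-125)&(z>70)
b=q[k&(H>98)&(H<125)&(S>130)]; g=q[k&(H>18)&(H<36)&(S>110)&(z>100)&(y>-100)]
print(np.percentile(b[b[:,2]>104][:,1],[2,50,98]).round(1),np.percentile(g[:,1],[1,10]).round(1))
cv2.imwrite("pics/fin.png",cv2.resize(im[150:260,220:330],(550,550),interpolation=cv2.INTER_CUBIC))
E
```

```text
[-0.13287675  0.52469895  0.23610501] 34.8417
37.9917
[-100.9  -98.   -93.9] [-92.5 -90. ]
```

View pics/fin.png

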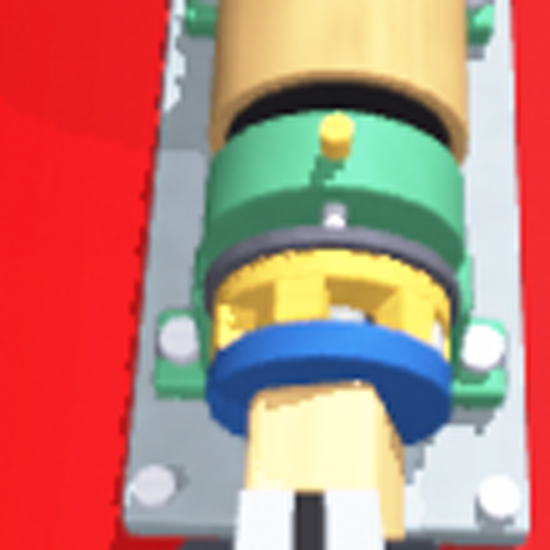

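The blue collar sits right against the yellow tooth tips at about (335,325), with no visible gap. A steel dog shows in the right-hand notch at (440,330), and the robot is clear of everything.

```bash
python3 -c "
from rig import bot
print(bot.finish_job())"
```

```text
the job is handed in; nothing more can be done
None
```

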